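Open the filter box of the filling pump

ROBOT

A 6-joint arm with a two-finger parallel gripper is mounted at the origin on the work surface. World frame = base frame: x ahead of the robot, y to its left, z up, the work surface at z = 0. Lengths are in m, angles in rad, forces in N, time in s.
With the tool pointing down it reaches from about 0.375 to 0.975 m from the base axis. Payload 3.8 kg.
Tool frame: the origin (TCP) lies at the very end of the fingers, on their centre line; the grasp point (between the pads) lies 19 mm behind it; y points along the fingers, x is the direction in which the jaws open and shut, and the axes are right-handed (so a half turn about y gives the same grasp; the last joint's range is limited). The gripper opens to 85 mm and grips with 20 to 120 N. Pads are 22 mm wide; open, the fingers measure 114 mm over their backs; the gripper's body (76 mm by 85 mm) begins 54 mm behind the grasp point. The pads swing forward as they close: fully open they stand 13 mm farther back than shut.
Start: joints at [-1.14, 0.264, 1.604, -0, 1.274, -0.037], TCP at [0.304, -0.602, 0.231] pointing down, gripper open.
Joint ranges: [-2.63, 2.63], [-0.94, 2.18], [0.31, 2.57], [-1.31, 4.45], [0, 2.66], [-2.55, 2.55]. Speed limits (rad/s): [2.57, 2.57, 3.14, 3.14, 3.14, 3.14].

INTERFACE

Orientations are given as a rotation vector (axis times angle).
In Python, from workcell import bot, cams gives the robot as it stands.
- The arm moves only by the tool play_rows, never from a script. Its argument "motion" is a list of rows, each a list of 2 entries, a list of its own where there are three numbers: the shift along the world's x, y, z normalised to -1 to 1, where 1 is 400 mm, then the turn, a rotation vector about the world's x, y, z normalised to -1 to 1, where 1 is pi/4 rad. In form: [[[tx, ty, tz], [ax, ay, az]], ...]. A call has 1 to 10 rows; each row is the pose to reach, as a shift and turn from the pose commanded when the call began; what a row does not reach only later rows make up. A row lasts 1/8 s, in which the tool goes at most 62.5 mm and 10.7 degrees, less where a joint would pass 70% of its speed; a pose out of reach is approached as far as the arm can. A call with a number of a shift or a turn outside -1 to 1 is refused whole. A call with a gripper value outside its range is refused whole. "gripper" is the closure, from 0 (fully open) to 1 (shut), set as the call begins (left out, the last holds). The fingers move at their own pace and stop on an object; "squeeze" is the grip in N (left out, the last holds). Time passes only in rows, so rows that repeat a pose let the fingers close. It gives the time, the measured TCP pose, the force and the opening at its end, in the units of the state.
- bot.read_state(): the state, without advancing time (a new reading comes with each control period).
- cams.read_camera(name): name is "scene" or "top" or "wrist"; returns (picture, depth): 384x512x3 uint8, red, green, blue; 384x512 float32, m along the optical axis (not along the pixel's ray), 0 where there is no reading.
- cams.calibration(name): a dict with "mtx" (3x3 intrinsics, pixels), "R" (3x3) and "t" (3): a world point X has camera coordinates R X + t; the wrist camera has in their place "tool_from_camera" (4x4, takes a point from camera to tool coordinates, whose origin is the TCP and whose axes are the tool frame's). Camera axes: x right, y down, z forward; pixel columns grow to the right and rows downward; lengths in m; the calibration is good to about 2 mm. The wrist camera is an equidistant fisheye: a pixel r from the principal point sees the ray r / f radians off the axis. A picture is of the moment at which its call begins: read the wrist's pose just before it. calibration takes no time and is no camera call.
- bot.finish_job(): hands the job in, once; it reports no verdict.
Trained networks look in the newest picture that a camera, given by its name, has taken for a name from the list of things; names that differ only in an ending like _2 or _b are one class to them, and where a whole thing is asked for, a point or a joint stands for the part that bears it (a point fixed in the world has none). Each returns a list of dicts, best first, with "conf" (0 to 1); they miss things now and then, are a little off and sometimes report something else, mostly with a low value. They report only what shows in the picture. A call takes as long as a camera call. They do not tell look-alikes from the thing itself.
- cams.recognise(camera, label): "xyz" ([x, y, z] in m, in the coordinates of the camera as it stood for that picture, good to about 4 mm: the middle of the surface that is visible of it).
- cams.regions_of(camera, label): "mask" (384x512 bool, what is visible of it).
- cams.mark_of(camera, label): "xyz" ([x, y, z] in m, in the coordinates of the camera as it stood for that picture, good to about 4 mm: a listed point, or the origin of a listed thing).
The state is a dict: "time": time; "q": joint angles; "joint_vel": joint speeds; "joint_torque": joint torques, N m; "tool_pos": TCP position; "tcp_rot": TCP orientation; "wrist_force": force on the tool from outside, world axes, zero at the start; "torque": the same for the moment, N m; "width": opening from 0.0 (shut) to 1.0 (fully open).
Only numpy, scipy, OpenCV 4.12 (cv2) and the standard library are available. Lean on these libraries where they do the work, as an engineer would, in place of code of your own. Each camera call takes 0.05 s, during which the arm holds its last target.

TASK

Open the filling pump's filter box by touch alone, gripping and lifting nothing: press the orange snap tab all the way in, then push the released green cover by its ridge out of its rails until it is completely off its seat and lies flat on the box's metal tray. Leave the bottles, vials, jar and beaker standing where they are.

Things in the scene. Friction and masses are not known exactly. Their poses are not given: they have to be found in the camera images.
- filter_box: Filter box, fixed on the table: grey base, white seat round a filter well, metal tray. Origin at table height under the seat's centre; z up; +x = the way the cover slides off, y across. In its frame (mm): seat top z 50, x -57..51; rear part x -110..-62, top z 44; stop bar x -62..-57, top z 53; rails with lips over the cover's long edges at |y| 42..56, x -52..42, top z 60.5; slot for the tab's blade x 51..60.
- tray (a point): Centre line of the metal tray on its floor, in the box's frame at (136, 0, 48.5) mm; floor 1.5 mm below the seat, spans box x 60..216, y -60..110, with 5 mm high edges at the sides and far end (inner face x 212). Two vials stand on it near y = 88 mm.
- cover: Green loose cover: plate 105 (x) x 92 (y) x 5 mm, 0.13 to 0.25 kg, ridge on top. Origin at the centre of the plate's underside; x along the slide, z up. Starts on the seat within 3 mm of its centre. Wholly off the seat when its centre is over 104 mm along the box's +x; the tray's end edge stops it at 159 mm. The tab's blade blocks its +x edge until the tab is in; then it slides with about 1 to 2 N.
- ridge (a point): Middle of the top edge of the cover's upright green ridge, 20 mm behind (-x of) the cover's centre: 8 mm thick (x), 60 mm long (y), its top 16 mm above the plate's top, 71 mm above the table at the start. The plate reaches 28 mm further behind the ridge.
- tab (a joint): Travel of the orange snap tab, m: 0 = out (cover locked), 0.011 = fully in (released). It slides straight down against a steady resistance of about 5 N onto a hard stop and stays where it is left; the blade clears the cover once it is about 0.008 in. Starts at 0 to 0.002.
- tab_top (a point): Centre of the top of the orange tab's press pad, 34 (box x) x 30 mm (box y), over a ledge at the box's -y side, at x 55.5, y -78 mm in the box's frame; 75 mm above the table when out, 64 mm fully in. A 5 mm thick orange blade joined to it runs across in front of the cover, top 57 mm above the table when out, 46 mm when in.
- stopper_bottle_1: small clear glass bottle with white filling, a rust-red band and a round green ball stopper, 62 mm across, 105 mm tall, loose on the table; origin at the centre of its underside. Bystander.
- stopper_bottle_2: a second bottle exactly like stopper_bottle_1, loose on the table. Bystander.
- amber_bottle: amber glass bottle with black cap, 50 mm across, 90 mm tall, loose on the table; origin at the centre of its underside. Bystander.
- beaker: open clear glass beaker, 68 mm across, 85 mm tall, loose on the table; origin at the centre of its underside. Bystander.
- white_jar: white plastic jar with blue lid, 60 mm across, 60 mm tall, loose on the table; origin at the centre of its underside. Bystander.
- vial_1: amber vial with black cap, 24 mm across, 48 mm tall, standing loose on the filter box's metal tray, about 88 mm to the box's +y side of the cover's path centre line; origin at the centre of its underside. Bystander.
- vial_2: clear vial with white cap, 24 mm across, 48 mm tall, standing loose beside the other vial on the tray; origin at the centre of its underside. Bystander.
There are look-alikes about, which are no part of the job. What is meant by the cover is not blue, and is the larger of those in its own colour.

How it is judged:
By the outcome, as a careful person would: the job done as asked, in the order asked, and still so for the second after the job is handed in, with the robot touching nothing.
It also fails if it takes over 42 s, if anything falls off the work surface, if the arm or the gripper's body presses on something with over 40 N, if the wrist force passes 120 N, or if a joint passes its speed limit or range.

## Working session

There is one attempt and no reset: what is moved stays moved. The work goes in short steps, Python scripts to look and compute and a tool call to move; the robot and the scene stay as the last step left them, time stands still between calls to the robot, and variables do not carry over. Pictures are saved under pics/ and viewed, and the job is handed in when it is done.

Besides the shell and the picture viewer there is one more tool, called in YAML: its name, and indented under it one key for each argument. play_rows: Moves the arm, as the interface text tells. Its arguments: {"type":"object","properties":{"motion":{"type":"array","items":{"type":"array"}},"gripper":{"type":"number"},"squeeze":{"type":"number"}},"required":["motion"]}

```bash
ls; mkdir -p pics; cat > h.py <<'E'
import numpy as np, cv2
from workcell import bot, cams
def save(n,p): cv2.imwrite('pics/'+n,cv2.cvtColor(p,cv2.COLOR_RGB2BGR))
def toworld(cam,xyz):
    c=cams.calibration(cam); return np.array(c['R']).T@(np.array(xyz)-np.array(c['t']))
def pix(cam,X):
    c=cams.calibration(cam); p=np.array(c['mtx'])@(np.array(c['R'])@np.array(X)+np.array(c['t'])); return p[:2]/p[2]
E
python3 - <<'E'
from h import *
for c in ['scene','top']:
    p,d=cams.read_camera(c); save(c+'1.png',p); np.save(c+'1.npy',d)
    for l in ['filter_box','cover','ridge','tab_top','tab','tray']:
        for f in ([cams.mark_of] ):
            try:
                for r in f(c,l)[:3]: w=toworld(c,r['xyz']); print(c,l,round(r['conf'],2),w.round(4),pix(c,w).round())
            except Exception as e: print(c,l,e)
print(bot.read_state())
E
```

```text
pics
scene filter_box 0.92 [ 0.5849 -0.048  -0.0019] [249. 237.]
scene cover 0.68 [ 0.5874 -0.0471  0.0536] [248. 219.]
scene cover 0.66 [ 0.3244 -0.2053 -0.0009] [297. 153.]
scene cover 0.65 [0.3623 0.1107 0.0005] [384. 234.]
scene ridge 0.95 [0.3725 0.097  0.0197] [377. 226.]
scene ridge 0.84 [ 0.5857 -0.0658  0.0701] [243. 207.]
scene ridge 0.62 [ 0.3415 -0.2117  0.0195] [291. 148.]
scene tab_top 0.75 [ 0.6735 -0.0034  0.0731] [223. 246.]
scene tab it knows: amber_bottle, beaker, cover, filter_box, ridge, stopper_bottle, tab_top, tray, vial, white_jar
scene tray 0.7 [0.6087 0.0892 0.0493] [284. 271.]
top filter_box 0.26 [ 7.427e-01  1.001e-01 -3.000e-04] [190.  97.]
top cover 0.94 [ 0.3624  0.1095 -0.0004] [183. 255.]
top cover 0.84 [ 0.5851 -0.0472  0.0491] [249. 160.]
top cover 0.7 [ 0.7444  0.1011 -0.0008] [189.  96.]
top ridge 0.94 [ 0.5799 -0.0672  0.0697] [257. 161.]
top ridge 0.89 [ 0.3405 -0.207   0.0221] [317. 268.]
top ridge 0.66 [0.3732 0.0976 0.0149] [186. 251.]
top tab_top 0.86 [ 6.745e-01 -5.000e-04  7.540e-02] [228. 118.]
top tab it knows: amber_bottle, beaker, cover, filter_box, ridge, stopper_bottle, tab_top, tray, vial, white_jar
top tray 0.96 [0.6073 0.0875 0.0496] [190. 150.]
{'time': 0.6, 'q': array([-1.13993836e+00,  2.63864585e-01,  1.60398221e+00, -4.68999398e-06,
        1.27367772e+00, -3.69401496e-02]), 'joint_vel': array([-0.00052005, -0.00097578, -0.00177829,  0.00192522,  0.00115225,
        0.00084032]), 'joint_torque': array([-8.60746218e-05, -5.14638305e+01, -3.67458272e+01, -1.03980606e-04,
        1.16387419e-03,  4.16891908e-06]), 'tool_pos': array([ 0.30435033, -0.60250526,  0.23131324]), 'tcp_rot': array([-1.39495048,  0.85806468, -0.85815343]), 'wrist_force': array([-0.02443812, -0.41191026,  0.10941572]), 'torque': array([ 0.02347155,  0.0638111 , -0.00405672]), 'width': 0.9977959322465897}
```

View images.

View pics/scene1.png

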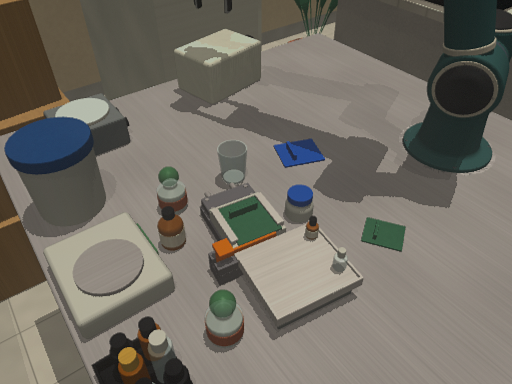

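View pics/top1.png

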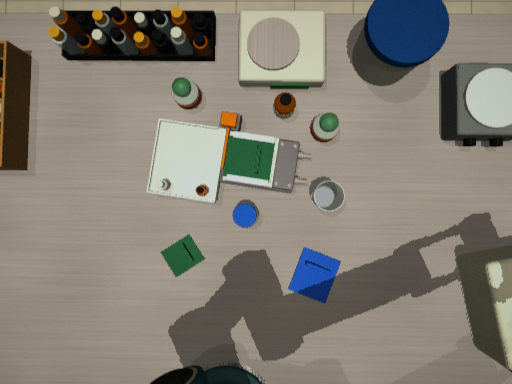

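```bash
python3 - <<'E'
from h import *
p,d=cams.read_camera('top')
save('crop1.png',cv2.resize(p[80:300,140:360],None,fx=2.7,fy=2.7,interpolation=cv2.INTER_CUBIC))
c=cams.calibration('top');K=c['mtx'];R=np.array(c['R']);t=np.array(c['t'])
def W(m):
    v,u=np.nonzero(m); z=d[v,u]; P=np.stack([(u-K[0][2])/K[0][0]*z,(v-K[1][2])/K[1][1]*z,z],1); return (P-t)@R
for l in ['cover','tab_top','tray','filter_box']:
    for r in cams.regions_of('top',l)[:4]:
        X=W(r['mask'])
        print(l,round(r['conf'],2),len(X),X.mean(0).round(4),np.percentile(X[:,2],[5,25,50,75,95]).round(4), cv2.minAreaRect((X[:,:2]*1000).astype(np.float32)))
for l in ['stopper_bottle','amber_bottle','beaker','white_jar','vial']:
    for r in cams.mark_of('top',l)[:4]: w=toworld('top',r['xyz']); print(l,round(r['conf'],2),w.round(3),pix('top',w).round())
s=bot.read_state()
from scipy.spatial.transform import Rotation as Ro
print(Ro.from_rotvec(s['tcp_rot']).as_matrix().round(3))
E
```

```text
cover 0.95 993 [0.3645 0.109  0.0077] [0.0015 0.0031 0.0044 0.0057 0.0144] ((412.236083984375, 30.108291625976562), (70.63365936279297, 271.7142333984375), 30.958385467529297)
cover 0.92 1714 [ 0.5888 -0.0469  0.0603] [0.053  0.0545 0.0555 0.0567 0.0697] ((561.88232421875, -43.499977111816406), (106.54364013671875, 140.85427856445312), 81.13824462890625)
cover 0.56 1794 [ 0.3236 -0.2002  0.011 ] [0.0024 0.0041 0.0052 0.0065 0.0194] ((361.103515625, -147.9666748046875), (247.2584686279297, 123.01182556152344), 53.4830436706543)
cover 0.29 104 [0.5148 0.053  0.0821] [0.0636 0.0762 0.0785 0.0957 0.0981] ((515.089599609375, 54.16378402709961), (19.92833709716797, 23.645530700683594), 68.85664367675781)
tab_top 0.53 385 [0.6488 0.0014 0.0636] [0.0441 0.055  0.0714 0.0736 0.0753] ((637.352783203125, 3.4761962890625), (34.022972106933594, 140.80323791503906), 81.8556900024414)
tab_top 0.49 7531 [0.5872 0.0329 0.0531] [0.0343 0.047  0.049  0.0508 0.0619] ((590.81689453125, 3.7674102783203125), (381.9329528808594, 203.2751922607422), 86.83345794677734)
tray 0.75 7599 [0.588  0.0324 0.0532] [0
[... 182 characters left out ...]
318 0.0469 0.049  0.0508 0.0618] ((592.0689697265625, 1.48297119140625), (377.4180908203125, 205.5750732421875), 86.6934585571289)
stopper_bottle 0.68 [0.747 0.104 0.002] [188.  95.]
stopper_bottle 0.58 [ 0.67  -0.221  0.002] [323. 127.]
stopper_bottle 0.3 [0.527 0.144 0.048] [164. 185.]
stopper_bottle 0.22 [ 0.461 -0.042 -0.   ] [247. 214.]
amber_bottle 0.81 [ 0.717 -0.124  0.003] [282. 108.]
amber_bottle 0.29 [0.61  0.089 0.049] [189. 148.]
beaker 0.85 [ 0.508 -0.224  0.007] [324. 195.]
white_jar 0.66 [ 0.456 -0.041 -0.003] [247. 216.]
vial 0.46 [0.512 0.059 0.049] [202. 192.]
vial 0.46 [0.526 0.145 0.049] [164. 185.]
[[ 0.451 -0.     0.893]
 [-0.893  0.     0.451]
 [-0.    -1.    -0.   ]]
```

View pics/crop1.png

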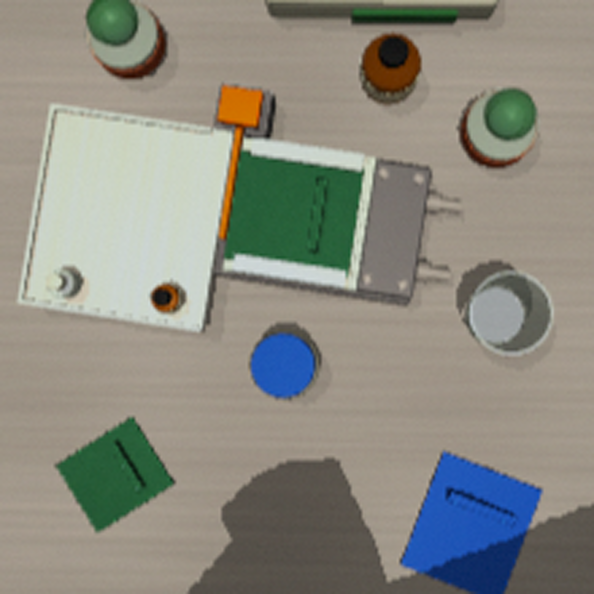

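play_rows:
  motion:
    - [[0.07,0.11,0],[0,0,0.1]]
    - [[0.15,0.23,0],[0,0,0.2]]
    - [[0.22,0.36,0],[0,0,0.3]]
    - [[0.3,0.48,0],[0,0,0.4]]
    - [[0.37,0.6,0],[0,0,0.5]]
    - [[0.45,0.75,0],[0,0,0.6]]
    - [[0.45,0.75,0],[0,0,0.6]]
  gripper: 1
  squeeze: 40

```text
time: 1.98
tool_pos: [0.486, -0.299, 0.2315]
tcp_rot: [-1.514, 0.49, -0.491]
wrist_force: [-0.1, 0.4, -0.4]
width: 0.001
```

play_rows:
  motion:
    - [[0.07,0.11,0],[0,0,0.1]]
    - [[0.15,0.23,0],[0,0,0.2]]
    - [[0.22,0.36,0],[0,0,0.3]]
    - [[0.3,0.48,0],[0,0,0.4]]
    - [[0.38,0.6,0],[0,0,0.5]]
    - [[0.47,0.745,-0.1],[0,0,0.6]]
    - [[0.47,0.745,-0.25],[0,0,0.6]]
    - [[0.47,0.745,-0.3],[0,0,0.6]]
    - [[0.47,0.745,-0.3],[0,0,0.6]]

```text
time: 3.1
tool_pos: [0.6698, -0.005, 0.1074]
tcp_rot: [-1.568, 0.132, -0.121]
wrist_force: [0.4, -0.5, 0.4]
width: 0.001
```

```bash
python3 - <<'E'
from h import *
s=bot.read_state(); print(s)
from scipy.spatial.transform import Rotation as Ro
Rm=Ro.from_rotvec(s['tcp_rot']).as_matrix();print(Rm.round(3))
p,d=cams.read_camera('wrist'); save('w1.png',p)
c=cams.calibration('wrist');T=np.array(c['tool_from_camera'])
for l in ['tab_top','ridge','cover']:
    for r in cams.mark_of('wrist',l)[:2]:
        w=Rm@(T@np.r_[r['xyz'],1])[:3]+s['tool_pos']; print(l,round(r['conf'],2),w.round(4))
p,d=cams.read_camera('scene'); save('s2.png',p)
E
```

```text
{'time': 3.1, 'q': array([-4.44883024e-02,  3.54951040e-01,  1.72419068e+00, -4.77973159e-04,
        1.06962741e+00,  1.16787836e-01]), 'joint_vel': array([-0.00685914, -0.04877736, -0.05730115,  0.00154331,  0.01318835,
       -0.00143736]), 'joint_torque': array([ 4.80462871e-01, -5.21584153e+01, -3.31513560e+01,  3.52515152e-02,
       -1.82641055e-01,  7.61930278e-03]), 'tool_pos': array([ 0.66980933, -0.00503959,  0.10738177]), 'tcp_rot': array([-1.56776481,  0.13209724, -0.12084457]), 'wrist_force': array([ 0.40465141, -0.51817032,  0.36425686]), 'torque': array([ 0.01778426,  0.05293237, -0.0151522 ]), 'width': 0.0013271553729179756}
[[ 0.987 -0.007  0.16 ]
 [-0.16  -0.     0.987]
 [-0.007 -1.    -0.001]]
tab_top 0.69 [ 0.6731 -0.0046  0.0744]
tab_top 0.57 [7.438e-01 1.035e-01 6.000e-04]
ridge 0.96 [ 0.3404 -0.2088  0.022 ]
ridge 0.85 [ 0.5812 -0.0695  0.0746]
cover 0.82 [ 0.5848 -0.0506  0.0543]
cover 0.58 [ 0.3182 -0.2017 -0.001 ]
```

View pics/w1.png

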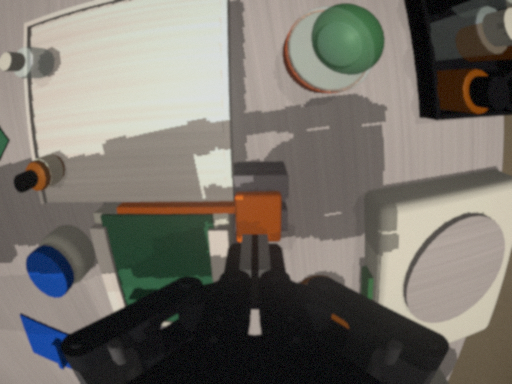

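View pics/s2.png

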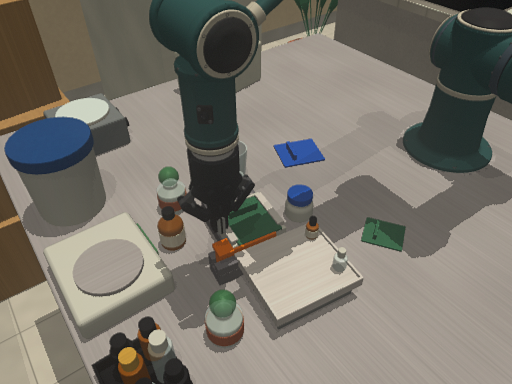

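play_rows:
  motion:
    - [[0.002,0,-0.04],[0,0,0]]
    - [[0.002,0,-0.075],[0,0,0]]
    - [[0.002,0,-0.09],[0,0,0]]
    - [[0.002,0,-0.1],[0,0,0]]
    - [[0.002,0,-0.107],[0,0,0]]
    - [[0.002,0,-0.114],[0,0,0]]
    - [[0.002,0,-0.118],[0,0,0]]
    - [[0.002,0,-0.118],[0,0,0]]

```text
time: 4.35
tool_pos: [0.6732, -0.0044, 0.0643]
tcp_rot: [-1.567, 0.126, -0.126]
wrist_force: [-3.1, -0.7, 3.2]
width: -0.001
```

play_rows:
  motion:
    - [[0,0,-0.003],[0,0,0]]
    - [[0,0,-0.005],[0,0,0]]
    - [[0,0,-0.005],[0,0,0]]

```text
time: 4.72
tool_pos: [0.6734, -0.0044, 0.064]
tcp_rot: [-1.567, 0.126, -0.126]
wrist_force: [-6.9, 0.4, 12.6]
width: 0.003
```

play_rows:
  motion:
    - [[0,0,0.05],[0,0,0]]
    - [[0,0,0.15],[0,0,0]]
    - [[-0.08,-0.07,0.16],[0,0,0]]
    - [[-0.16,-0.14,0.16],[0,0,0]]
    - [[-0.24,-0.215,0.16],[0,0,0]]
    - [[-0.24,-0.215,0.12],[0,0,0]]
    - [[-0.24,-0.215,0.1],[0,0,0]]
    - [[-0.24,-0.215,0.1],[0,0,0]]

```text
time: 5.72
tool_pos: [0.5774, -0.0897, 0.101]
tcp_rot: [-1.567, 0.126, -0.124]
wrist_force: [0.1, -0.2, 0.7]
width: 0.001
```

```bash
python3 - <<'E'
from h import *
s=bot.read_state(); print(s['tool_pos'],s['wrist_force'])
from scipy.spatial.transform import Rotation as Ro
Rm=Ro.from_rotvec(s['tcp_rot']).as_matrix()
p,d=cams.read_camera('wrist'); save('w2.png',p)
T=np.array(cams.calibration('wrist')['tool_from_camera'])
for l in ['tab_top','ridge','cover','tray']:
    for r in cams.mark_of('wrist',l)[:3]:
        w=Rm@(T@np.r_[r['xyz'],1])[:3]+s['tool_pos']; print(l,round(r['conf'],2),w.round(4))
p,d=cams.read_camera('scene'); save('s3.png',cv2.resize(p[150:330,160:380],None,fx=3,fy=3))
for l in ['tab_top']:
    for r in cams.mark_of('scene',l)[:3]: print(toworld('scene',r['xyz']),r['conf'])
E
```

```text
[ 0.57737661 -0.08974186  0.10104913] [ 0.07222582 -0.24962687  0.71536342]
tab_top 0.66 [ 0.6742 -0.0033  0.0654]
ridge 0.89 [ 0.5808 -0.0677  0.0742]
ridge 0.64 [ 0.3367 -0.2113  0.0239]
ridge 0.62 [0.3664 0.0943 0.0169]
cover 0.92 [3.599e-01 1.114e-01 3.000e-04]
cover 0.87 [ 0.5862 -0.0459  0.0558]
cover 0.77 [ 0.3183 -0.2028  0.0005]
```

View pics/w2.png

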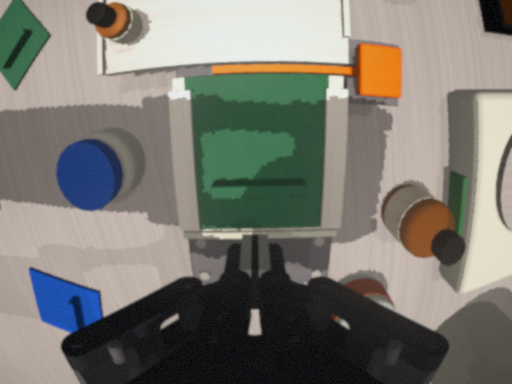

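View pics/s3.png

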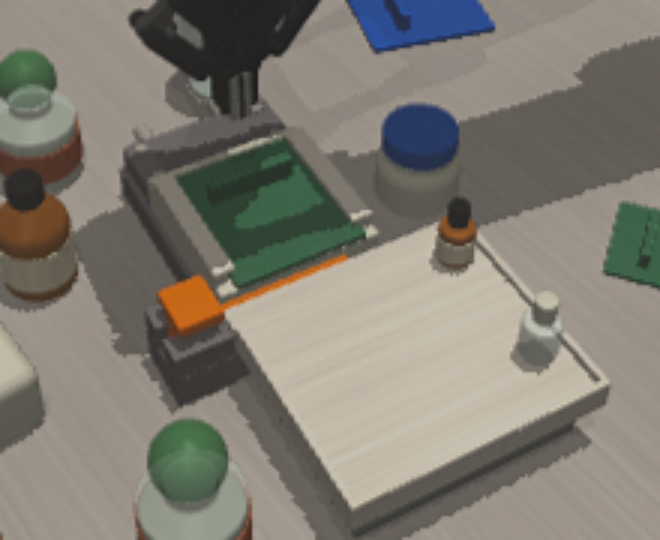

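play_rows:
  motion:
    - [[0,0,-0.05],[0,0,0]]
    - [[0,0,-0.085],[0,0,0]]
    - [[0,0,-0.095],[0,0,0]]
    - [[0.003,0.015,-0.095],[0,0,0]]
    - [[0.006,0.035,-0.095],[0,0,0]]
    - [[0.009,0.055,-0.095],[0,0,0]]
    - [[0.011,0.07,-0.095],[0,0,0]]
    - [[0.011,0.07,-0.095],[0,0,0]]

```text
time: 7.08
tool_pos: [0.5819, -0.0617, 0.0644]
tcp_rot: [-1.567, 0.125, -0.126]
wrist_force: [0.4, 0.2, -0.1]
width: 0.004
```

```bash
python3 - <<'E'
from h import *
s=bot.read_state(); print(s['tool_pos'],s['wrist_force'])
p,d=cams.read_camera('scene'); save('s4.png',cv2.resize(p[150:330,160:380],None,fx=3,fy=3))
for l in ['ridge','cover']:
    for r in cams.mark_of('scene',l)[:3]: print(l,toworld('scene',r['xyz']).round(4),r['conf'])
E
```

```text
[ 0.58192331 -0.06173124  0.06444733] [ 0.43063651  0.21202612 -0.13208762]
ridge [0.3725 0.0947 0.0193] 0.85
ridge [ 0.5879 -0.0469  0.0739] 0.71
cover [ 0.3231 -0.2032 -0.004 ] 0.93
cover [ 0.5922 -0.0246  0.0486] 0.83
cover [3.623e-01 1.106e-01 3.000e-04] 0.67
```

View pics/s4.png

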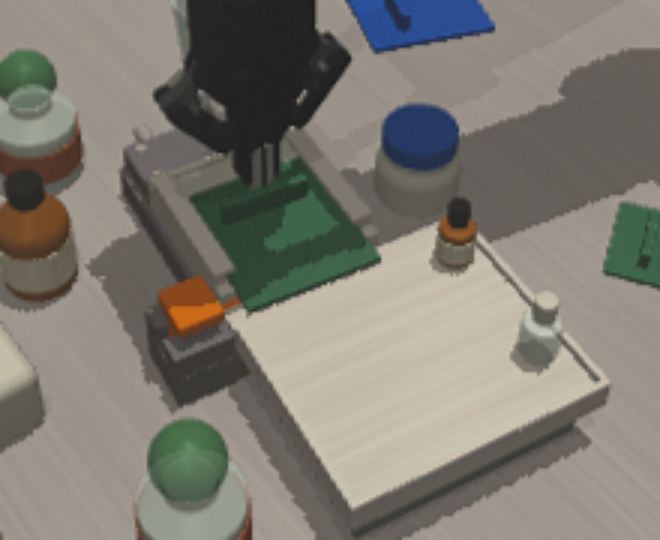

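play_rows:
  motion:
    - [[0.005,0.03,-0.003],[0,0,0]]
    - [[0.01,0.065,-0.004],[0,0,0]]
    - [[0.015,0.1,-0.004],[0,0,0]]
    - [[0.021,0.135,-0.004],[0,0,0]]
    - [[0.027,0.17,-0.004],[0,0,0]]
    - [[0.032,0.205,-0.004],[0,0,0]]
    - [[0.037,0.235,-0.004],[0,0,0]]
    - [[0.041,0.26,-0.004],[0,0,0]]
    - [[0.044,0.28,-0.004],[0,0,0]]
    - [[0.044,0.28,-0.004],[0,0,0]]

```text
time: 8.48
tool_pos: [0.5994, 0.0502, 0.0626]
tcp_rot: [-1.567, 0.125, -0.126]
wrist_force: [-0.2, 0.1, -0.5]
width: 0.003
```

```bash
python3 - <<'E'
from h import *
s=bot.read_state(); print(s['tool_pos'],s['wrist_force'])
p,d=cams.read_camera('scene'); save('s5.png',cv2.resize(p[150:330,160:380],None,fx=3,fy=3))
for l in ['ridge','cover']:
    for r in cams.mark_of('scene',l)[:3]: print(l,toworld('scene',r['xyz']).round(4),r['conf'])
E
```

```text
[0.59941715 0.05022218 0.06261994] [-0.1689559   0.06591231 -0.47235397]
ridge [0.6045 0.0623 0.0685] 0.83
ridge [ 0.3414 -0.2125  0.0221] 0.68
ridge [ 0.7107 -0.1301 -0.0044] 0.37
cover [0.6065 0.0875 0.0498] 0.84
cover [ 0.3629  0.1087 -0.0021] 0.84
cover [ 0.3224 -0.205  -0.0004] 0.69
```

View pics/s5.png

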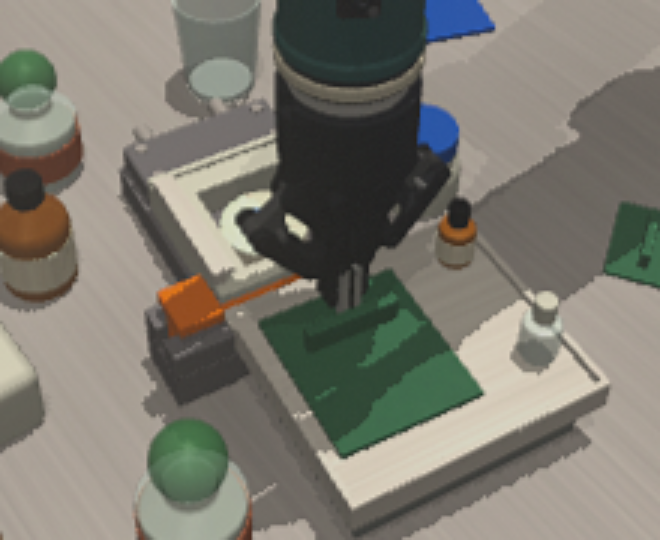

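play_rows:
  motion:
    - [[-0.003,-0.015,0.002],[0,0,0]]
    - [[-0.003,-0.015,0.05],[0,0,0]]
    - [[-0.003,-0.015,0.2],[0,0,0]]
    - [[-0.003,-0.1,0.3],[0,0,0]]
    - [[-0.003,-0.22,0.35],[0,0,0]]
    - [[-0.003,-0.35,0.35],[0,0,0]]
    - [[-0.003,-0.48,0.35],[0,0,0]]
    - [[-0.003,-0.48,0.35],[0,0,0]]

```text
time: 9.62
tool_pos: [0.5981, -0.1464, 0.2044]
tcp_rot: [-1.568, 0.128, -0.132]
wrist_force: [1.0, 0.0, -0.9]
width: -0.0
```

```bash
python3 - <<'E'
from h import *
s=bot.read_state(); print(s['time'],s['tool_pos'],s['wrist_force'])
p,d=cams.read_camera('scene'); save('s6.png',cv2.resize(p,None,fx=1.5,fy=1.5))
for c in ['scene','top']:
  if c=='top': p,d=cams.read_camera('top'); save('t6.png',cv2.resize(p[80:300,140:360],None,fx=2.7,fy=2.7))
  for l in ['ridge','cover','tab_top','stopper_bottle','amber_bottle','beaker','white_jar','vial']:
    for r in cams.mark_of(c,l)[:3]: print(c,l,toworld(c,r['xyz']).round(4),round(r['conf'],2))
r=[r for r in cams.regions_of('top','cover') if r['mask'][:200].sum()>300][0]
c=cams.calibration('top');K=c['mtx'];m=r['mask']
m=cv2.erode(m.astype(np.uint8),np.ones((3,3)))
v,u=np.nonzero(m); z=d[v,u]; P=np.stack([(u-K[0][2])/K[0][0]*z,(v-K[1][2])/K[1][1]*z,z],1); X=(P-c['t'])@np.array(c['R'])
X=X[(X[:,2]>.045)&(X[:,2]<.059)]
A=np.c_[X[:,:2],np.ones(len(X))];k=np.linalg.lstsq(A,X[:,2],rcond=None)[0];print('plane',k[:2],np.median(X[:,2]),len(X),r['conf'])
E
```

```text
9.625 [ 0.5980742  -0.14637317  0.20436199] [ 0.97260396  0.04556605 -0.92069084]
scene ridge [ 0.3398 -0.2153  0.0178] 0.86
scene ridge [0.6031 0.063  0.0681] 0.84
scene ridge [0.3744 0.0977 0.0183] 0.67
scene cover [0.3625 0.1094 0.0008] 0.87
scene cover [0.6098 0.0881 0.0509] 0.83
scene cover [ 0.3228 -0.2027 -0.0021] 0.65
scene tab_top [ 0.6745 -0.0008  0.0635] 0.9
scene tab_top [0.5114 0.0532 0.044 ] 0.24
scene stopper_bottle [ 0.6709 -0.2223 -0.0025] 0.87
scene stopper_bottle [0.7394 0.1002 0.0009] 0.84
scene amber_bottle [ 0.7131 -0.1263 -0.0019] 0.7
scene beaker [0.6019 0.0646 0.0731] 0.64
scene beaker [ 0.5089 -0.2224  0.    ] 0.6
scene white_jar [ 4.61e-01 -3.92e-02 -4.00e-04] 0.9
scene white_jar [0.7398 0.0979 0.0017] 0.56
scene vial [0.5255 0.1404 0.0521] 0.83
scene vial [0.5129 0.0551 0.0468] 0.47
top ridge [0.3694 0.0949 0.015 ] 0.94
top ridge [0.6015 0.0672 0.0698] 0.75
top cover [ 0.3605  0.1062 -0.0018] 0.68
top cover [0.6078 0.0883 0.0481] 0.55
top tab_top [ 6.74e-01 -5.00e-04  6.57e-02] 0.6
top stopper_bottle [0.7436 0.1027 0.0019] 0.57
top stopper_bottle [ 0.6682 -0.2211  0.0009] 0.44
top beaker [ 0.5066 -0.2228  0.0037] 0.82
top white_jar [ 0.456  -0.042   0.0005] 0.65
top vial [0.5246 0.1445 0.0494] 0.65
top vial [0.5105 0.0573 0.0482] 0.45
plane [-0.00109322  0.00052909] 0.05395316027951316 1598 0.76
```

View pics/s6.png

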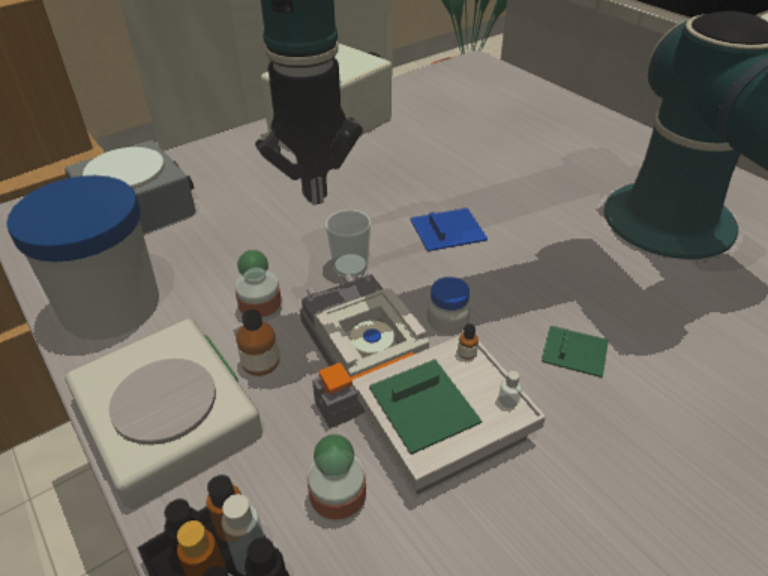

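View pics/t6.png

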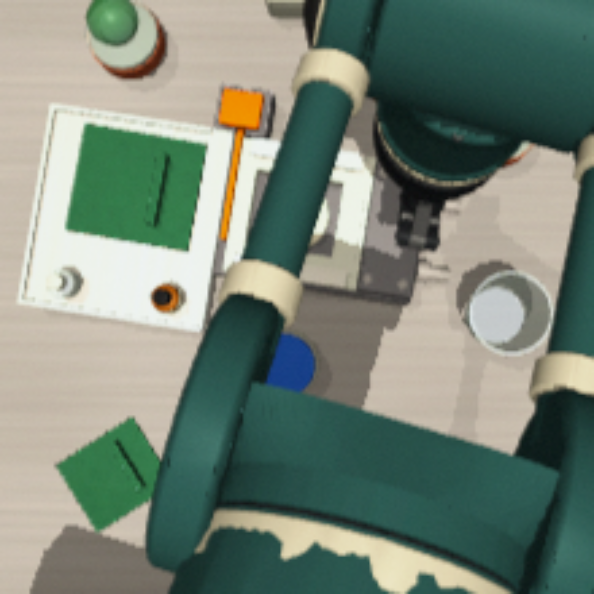

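The cover (top crop about (138,187)) lies flat on the tray. It is clear of the seat and the blade, and the bystanders are still standing in their places.

```bash
python3 -c "
from h import *
print(bot.finish_job())"
```

```text
the job is handed in; nothing more can be done
None
```

The filter box is open: the orange tab is fully in, and the green cover is off its seat and flat on the metal tray. I handed the job in at about 10–11 s on the robot's clock.

**What I did:** I kept the fingers shut and gripped nothing. I pressed the tab down until it stopped moving at 64 mm, with about 13 N of upward force at the wrist. Then I pushed the cover by the back of its ridge along the rails and moved the arm up and away.

**Last checks:**
- **Tab:** the cameras put its top at 63.5 and 65.7 mm, against 64 mm when fully in.
- **Cover position:** its centre is about 137 mm along the box's slide direction. It needed more than 104 mm, and the tray's end edge stops it at 159 mm.
- **Cover flatness:** the tilt measured about 0.001, with the plate's top at 54 mm against the expected 53.5 mm.
- **Bystanders:** all are standing within measurement error (4–8 mm) of where they started. The arm hid the amber bottle from the top camera, so only the scene camera confirms that one.
- **Stray detections:** the networks gave a few extra reports, such as a "beaker" at the ridge and a "white jar" at a stopper bottle. The pictures don't support them, so I ignored them.

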